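# Fit the stirrer shaft through its two guide bushings and hold it over the dish

### The job

Pull the stirrer shaft (steel rod with orange grip) straight up out of its holder block. Of the two guide stands, choose the one that has the open blue dish under it (the other has a closed jar), thread the shaft down through its upper and then its lower bushing, and finish while still gripping the shaft, holding it with its tip inside the dish about 1 cm above the dish's floor, ready for a colleague to fit the clamp. Do not knock or press on the dish with the shaft and leave everything else where it stands.

Things in the scene. Friction and masses are not known exactly. Their poses are not given: they have to be found in the camera images.
- shaft_grip (a point): Centre of the orange cylindrical grip (diameter 16 mm, 44 mm long) at the top of the loose stirrer shaft, half-way up the grip. Below it the plain steel rod, diameter 10 mm, is 124 mm long; the whole shaft is 168 mm long, about 90 g. z axis along the shaft, pointing up from tip to grip. The grip does not pass through a bushing. At the start the shaft stands upright in the holder.
- shaft_tip (a point): Lower end of the stirrer shaft, on its axis, 146 mm below shaft_grip; its foot is bevelled 1 mm over 3 mm. Same axes as shaft_grip.
- holder: Fixed teal block 75 x 75 x 50 mm in which the shaft stands at the start, 40 mm deep in an 11.5 mm hole at its middle (hole floor 10 mm above the bench). Origin: centre of its underside, on the hole's axis; z up.
- stand_a_upper (a point): Centre of the mouth of a guide stand's upper bushing, 130 mm above the bench: a brass funnel (outer rim 30 mm, inner 22 mm, 8 mm deep) leads into a vertical 13 mm hole in a fixed aluminium arm 12 mm thick, 40 mm wide (top face 122 mm up). x axis: level, from the hole to the post (62 mm away, 16 mm thick, 120 mm high; only the funnel rises above the arm); z up. Both stands look alike.
- stand_a_lower (a point): Centre of the mouth of the same stand's lower bushing, on the same vertical axis, 48 mm below the upper mouth (82 mm above the bench), of the same shape: funnel 8 mm deep, then a 13 mm hole in an arm whose underside is 62 mm above the bench. Below it the stand's white foot plate, 8 mm thick, carries either the dish or the jar.
- stand_b_upper (a point): Centre of the mouth of a guide stand's upper bushing, 130 mm above the bench: a brass funnel (outer rim 30 mm, inner 22 mm, 8 mm deep) leads into a vertical 13 mm hole in a fixed aluminium arm 12 mm thick, 40 mm wide (top face 122 mm up). x axis: level, from the hole to the post (62 mm away, 16 mm thick, 120 mm high; only the funnel rises above the arm); z up. Both stands look alike.
- stand_b_lower (a point): Centre of the mouth of the same stand's lower bushing, on the same vertical axis, 48 mm below the upper mouth (82 mm above the bench), of the same shape: funnel 8 mm deep, then a 13 mm hole in an arm whose underside is 62 mm above the bench. Below it the stand's white foot plate, 8 mm thick, carries either the dish or the jar.
- dish_in (a point): Centre of the inner floor of the open blue ceramic dish (rim diameter 76 mm, 45 mm high, floor 5 mm thick, loose, 250 g), which stands on the foot plate of one of the two stands, within about 4 mm of the bushings' axis. z up.
- jar_lid (a point): Centre of the top of the closed amber jar with a green lid (diameter 74 mm, 46 mm high, loose), which stands on the foot plate of the other stand.
- wellplate: Bystander: white well plate, 85 x 127 x 14 mm, lying loose on the bench. Origin: centre of its underside.
- tipbox: Bystander: white box of pipette tips with a yellow top, 80 x 110 x 50 mm, loose on the bench. Origin: centre of its underside.
Mind the look-alikes: they are no part of the job. Leave any black or purple look-alike of the part that bears stand_a_upper alone.

How it is judged:
By the outcome, as a careful person would: the job done as asked, in the order asked, and still so for the second after the job is handed in, while the arm keeps its last pose, push and grip.
It also fails if it takes over 48 s, if anything falls off the work surface, if the arm or the gripper's body presses on something with over 40 N, if the wrist force passes 120 N, or if a joint passes its speed limit or range.

### The arm

A 7-joint arm with a two-finger parallel gripper is mounted at the origin on the work surface. World frame = base frame: x ahead of the robot, y to its left, z up, the work surface at z = 0. Lengths are in m, angles in degrees, forces in N, time in s.
With the tool pointing down it reaches from about 0.425 to 0.875 m from the base axis. Payload 4.7 kg.
Tool frame: the origin (TCP) lies at the very end of the fingers, on their centre line; the grasp point (between the pads) lies 19 mm behind it; x points along the fingers, z is the direction in which the jaws open and shut, and the axes are right-handed (so a half turn about x gives the same grasp; the last joint's range is limited). The gripper opens to 87 mm and grips with 3 to 60 N. Pads are 19 mm wide; open, the fingers measure 117 mm over their backs; the gripper's body (75 mm by 190 mm) begins 51 mm behind the grasp point.
Start: joints at [-62.905, 18.392, -4.016, 83.108, 1.295, 78.541, -3.26], TCP at [0.288, 0.583, 0.223] pointing down, gripper open.
Joint ranges: [-163.93, 163.93], [-17.29, 119.83], [-79.2, 71.16], [3.27, 140.29], [-89.18, 269.18], [5.43, 117.66], [-154.24, 154.24]. Speed limits (degrees/s): [147.25, 147.25, 180, 180, 180, 180, 180].

### API

Orientations are given as [roll, pitch, yaw] about the fixed x, y, z axes, in that order (R = Rz(yaw) Ry(pitch) Rx(roll)).
In Python, from cell import env gives the robot as it stands. The module is installed in compiled form; this text tells all that it offers.
- The arm moves only by the tool drive_tool, never from a script. Its argument "increments" is a list of rows, each a list of 2 entries, a list of its own where there are three numbers: the shift along the tool's x, y, z scaled (see below), then the turn, a rotation vector about the tool's x, y, z scaled (see below). In form: [[[dx, dy, dz], [wx, wy, wz]], ...]. A call has 1 to 10 rows; each row shifts and turns the commanded pose from where the row before left it, along the tool's axes as they then stand; what a row does not reach is not made up. The controller multiplies each number of a shift by 0.04 m and each number of a turn by 120 degrees. A row lasts 1/10 s, in which the tool goes at most 50 mm and 8.59 degrees, less where a joint would pass 70% of its speed; a pose out of reach is approached as far as the arm can. A call with a number of a shift or a turn outside -1 to 1 is refused whole. A call with a gripper value outside its range is refused whole. "hand" is the gripper's target within -1 to 1 (fully open at 1, half-way at 0, shut at -1), set as the call begins (left out, the last holds). The fingers move at their own pace and stop on an object; "squeeze" is the grip in N (left out, the last holds). Time passes only in rows, so rows that do not move let the fingers close. It gives the time, the measured TCP pose, the force and the opening at its end, in the units of the state.
- env.get_obs(): the state, without advancing time (a new reading comes with each control period).
- env.read_camera(name): name is "side" or "top"; returns a dict with "frame" (400x640x3 uint8, red, green, blue), "fx", "fy", "cx", "cy" (pixels), "R" (3x3) and "t" (3): a world point X has camera coordinates R X + t. Camera axes: x right, y down, z forward; pixel columns grow to the right and rows downward; lengths in m; the calibration is good to about 2 mm. A picture is of the moment at which its call begins. There is no depth.
- env.sign_off(): hands the job in, once; it reports no verdict.
The state is a dict: "time_s": time; "qpos": joint angles; "joint_velocities": joint speeds; "effort": joint torques, N m; "tool_pos": TCP position; "tool_rot": TCP orientation; "force": force on the tool from outside, world axes, zero at the start; "wrist_torque": the same for the moment, N m; "grip_width": finger opening in m.
Only numpy, scipy, OpenCV 4.12 (cv2) and the standard library are available. Lean on these libraries where they do the work, as an engineer would, in place of code of your own. Each camera call takes 0.05 s, during which the arm holds its last target.

## Working session

There is one attempt and no reset: what is moved stays moved. The work goes in short steps, Python scripts to look and compute and a tool call to move; the robot and the scene stay as the last step left them, time stands still between calls to the robot, and variables do not carry over. Pictures are saved under pics/ and viewed, and the job is handed in when it is done.

Besides the shell and the picture viewer there is one more tool, called after ">>>" as name([rows], argument=value, ...), one row to a line, values as JSON. drive_tool: Moves the arm, as the interface text tells. Shifts and turns lie within -1 to 1; 1 stands for 0.04 m of shift or 120 degrees of turn. Its arguments: {"type":"object","properties":{"increments":{"type":"array"},"hand":{"type":"number"},"squeeze":{"type":"number"}},"required":["increments"]}

```bash
mkdir -p pics
python3 - <<'E'
from cell import env
import cv2,numpy as np
o=env.get_obs();print(o)
for n in("side","top"):
    c=env.read_camera(n);cv2.imwrite(f"pics/{n}0.png",c["frame"][:,:,::-1])
    np.savez(f"{n}0.npz",**c)
    print(n,c["fx"],c["fy"],c["cx"],c["cy"],np.round(c["R"],4).tolist(),c["t"], -c["R"].T@c["t"])
E
```

```text
{'time_s': 0.0, 'qpos': array([-62.90613759,  18.43909326,  -4.01525226,  83.17477947,
         1.29483113,  78.53989501,  -3.2594315 ]), 'joint_velocities': array([ 0.02882538, -0.0266795 ,  0.02830992, -0.02606141,  0.08852819,
       -0.06094814,  0.00971568]), 'effort': array([ 1.54780682e-04, -4.91289032e+01, -4.04086858e-01, -3.12533534e+01,
       -6.38471358e-02,  4.34034888e-02,  1.75777309e-04]), 'tool_pos': array([0.2876585 , 0.58227198, 0.22146216]), 'tool_rot': array([-177.03180914,   89.89131767, -113.31565482]), 'force': array([-0.21795871,  0.06661369, -0.76248663]), 'wrist_torque': array([0.01889498, 0.03267732, 0.03522602]), 'grip_width': 0.08656382077497202}
side 457.34783257981024 457.34783257981024 315.0949475435004 199.04559003473685 [[0.9494, -0.3141, 0.0089], [-0.1617, -0.5129, -0.8431], [0.2694, 0.7989, -0.5377]] [-0.54378963  0.20052129  1.02415077] [ 0.27281702 -0.88618398  0.72460304]
top 398.6896654738819 398.6896654738819 310.6953706358806 207.34331493549448 [[-0.0054, -1.0, 0.0047], [-0.9901, 0.0047, -0.1403], [0.1403, -0.0055, -0.9901]] [-0.0078413   0.57623131  0.8557061 ] [ 0.45041106 -0.00585812  0.92813388]
```

View pics/side0.png

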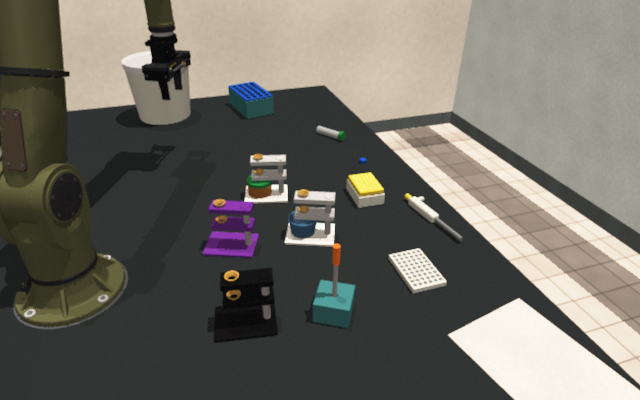

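View pics/top0.png

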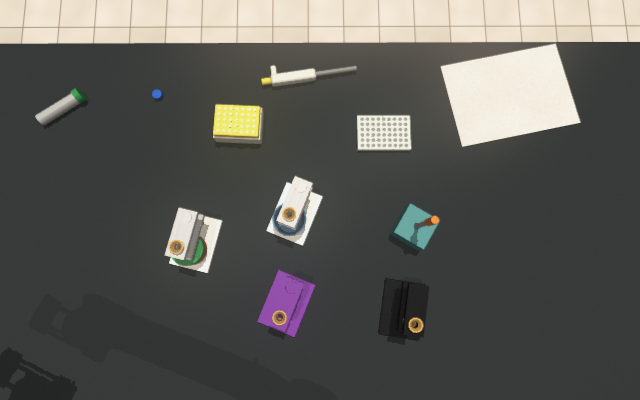

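The side view shows the blue dish in the white stand at about (311,215) and the holder with the orange grip at (337,254). The top view has the target funnel at (290,214) and the grip top at (435,220). The jar stand is the other white one, at (190,240). Next I'll zoom in on both.

Run:
```python
import cv2,numpy as np
s=cv2.imread("pics/side0.png");t=cv2.imread("pics/top0.png")
a=cv2.resize(s[175:325,270:370],None,fx=4,fy=4,interpolation=cv2.INTER_CUBIC)
b=cv2.resize(t[170:260,260:340],None,fx=5,fy=5,interpolation=cv2.INTER_CUBIC)
c=cv2.resize(t[195:260,380:450],None,fx=5,fy=5,interpolation=cv2.INTER_CUBIC)
cv2.imwrite("pics/z1.png",a);
h=max(b.shape[0],c.shape[0]);C=np.zeros((h,b.shape[1]+c.shape[1],3),np.uint8);C[:b.shape[0],:b.shape[1]]=b;C[:c.shape[0],b.shape[1]:]=c
cv2.imwrite("pics/z2.png",C)
```

```text
(no output)
```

View pics/z1.png

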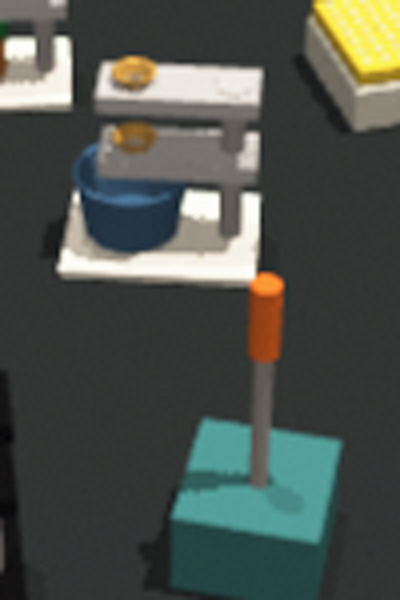

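View pics/z2.png

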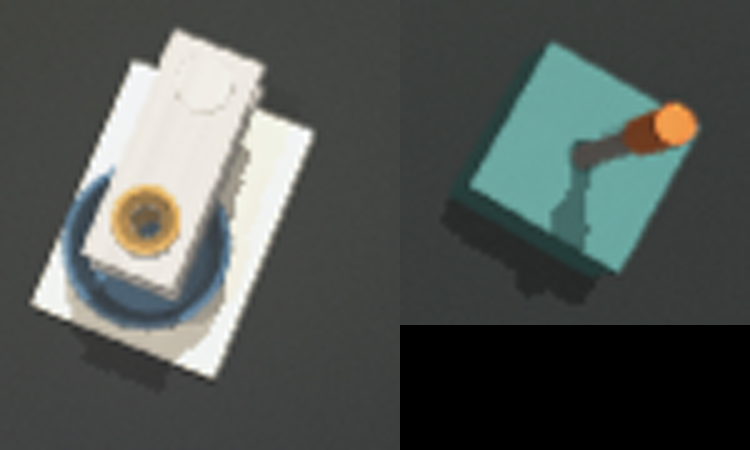

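```bash
cat > h.py <<'E'
import cv2,numpy as np
from scipy.spatial.transform import Rotation as Ro
def ray(c,u,v):
    R,t=c["R"],c["t"]; d=R.T@np.array([(u-c["cx"])/c["fx"],(v-c["cy"])/c["fy"],1]); return -R.T@t,d/np.linalg.norm(d)
def plane(c,u,v,z):
    o,d=ray(c,u,v); return o+d*(z-o[2])/d[2]
def tri(r1,r2):
    A=np.zeros((3,3));b=np.zeros(3)
    for o,d in(r1,r2):
        P=np.eye(3)-np.outer(d,d);A+=P;b+=P@o
    X=np.linalg.solve(A,b)
    gap=[np.linalg.norm((np.eye(3)-np.outer(d,d))@(X-o)) for o,d in(r1,r2)]
    return X,gap
def proj(c,X):
    p=c["R"]@np.asarray(X)+c["t"];return np.array([c["fx"]*p[0]/p[2]+c["cx"],c["fy"]*p[1]/p[2]+c["cy"]])
def hsv(c): return cv2.cvtColor(c["frame"],cv2.COLOR_RGB2HSV)
def blob(m,x0,y0,x1,y1):
    k=np.zeros_like(m);k[y0:y1,x0:x1]=m[y0:y1,x0:x1]
    cs,_=cv2.findContours(k,cv2.RETR_EXTERNAL,cv2.CHAIN_APPROX_NONE);return max(cs,key=cv2.contourArea)
E
python3 - <<'E'
from h import *
S={k:(v if v.shape else float(v)) for k,v in np.load("side0.npz").items()};T={k:(v if v.shape else float(v)) for k,v in np.load("top0.npz").items()}
hs,ht=hsv(S),hsv(T)
# brass funnel
bs=cv2.inRange(hs,(10,90,100),(25,255,255));bt=cv2.inRange(ht,(10,90,90),(25,255,255))
cs=blob(bs,290,185,318,202);ct=blob(bt,275,200,305,228)
es,et=cv2.fitEllipse(cs),cv2.fitEllipse(ct)
print("funnel upper side",es,"top",et);X,g=tri(ray(S,*es[0]),ray(T,*et[0]));print(X,g)
print("plane130:",plane(S,*es[0],.13),plane(T,*et[0],.13))
cl=blob(bs,290,203,318,216);el=cv2.fitEllipse(cl);print("lower side",el,plane(S,*el[0],.082))
# grip
gs=cv2.inRange(hs,(4,180,120),(14,255,255));gt=cv2.inRange(ht,(4,120,190),(16,255,255))
c=blob(gs,320,235,350,275);print("grip side rect",cv2.minAreaRect(c),cv2.boundingRect(c))
c2=blob(gt,420,205,450,235);e2=cv2.fitEllipse(c2);print("grip top",e2)
r=cv2.boundingRect(c)
# side: top ellipse centre approx; grip mid centre from box
for z in(.178,):print("plane top disc",plane(T,*e2[0],z))
# side: centroid of blob ~ grip centre at z
m=cv2.moments(c);uc=(m["m10"]/m["m00"],m["m01"]/m["m00"]);print("side centroid",uc,plane(S,*uc,.156))
# brighter top disc in side
td=cv2.inRange(hs,(4,150,225),(18,255,255));c3=blob(td,320,235,350,275);print("side topdisc",cv2.boundingRect(c3),cv2.minAreaRect(c3))
# holder top face
for n,c_,h,(x0,y0,x1,y1) in(("side",S,hs,(305,270,365,330)),("top",T,ht,(385,195,450,260))):
    k=cv2.inRange(h,(78,60,90 if n=="top" else 100),(95,255,255))
    q=blob(k,x0,y0,x1,y1);rr=cv2.minAreaRect(cv2.convexHull(q));ap=cv2.approxPolyDP(cv2.convexHull(q),4,True)[:,0]
    print(n,ap.tolist(),[np.round(plane(c_,*p,.05),4).tolist() for p in ap])
from cell import env
R=Ro.from_euler("xyz",env.get_obs()["tool_rot"],degrees=True).as_matrix();print(np.round(R,4))
E
```

```text
funnel upper side ((302.9679260253906, 192.35000610351562), (7.367607116699219, 10.531035423278809), 85.50447082519531) top ((288.7629699707031, 213.50616455078125), (12.858147621154785, 13.085865020751953), 35.267005920410156)
[0.55114996 0.0339781  0.13103443] [np.float64(0.00010642007198726129), np.float64(0.00010642007198727266)]
plane130: [0.55174387 0.03557647 0.13      ] [0.55117597 0.0340528  0.13      ]
lower side ((303.20477294921875, 208.92201232910156), (6.3903303146362305, 10.463449478149414), 91.86842346191406) [0.55150107 0.03361307 0.082     ]
grip side rect ((336.5, 253.5), (21.0, 7.0), 90.0) (333, 243, 8, 22)
grip top ((434.49481201171875, 219.5745849609375), (6.399144172668457, 7.581048488616943), 129.53004455566406)
plane top disc [ 0.53220914 -0.24445018  0.178     ]
side centroid (336.1498470948012, 254.85168195718654) [ 0.53335834 -0.2449755   0.156     ]
side topdisc (333, 244, 7, 5) ((336.0, 246.0), (4.0, 6.0), 90.0)
side [[354, 285], [349, 310], [313, 304], [338, 282]] [[0.583, -0.2305, 0.05], [0.5462, -0.2938, 0.05], [0.4831, -0.2564, 0.05], [0.5539, -0.2116, 0.05]]
top [[410, 203], [438, 223], [423, 249], [394, 232]] [[0.5836, -0.2323, 0.05], [0.5385, -0.2926, 0.05], [0.4814, -0.2567, 0.05], [0.519, -0.1943, 0.05]]
[[-6.000e-04 -8.966e-01  4.429e-01]
 [-1.600e-03  4.429e-01  8.966e-01]
 [-1.000e+00 -1.000e-04 -1.700e-03]]
```

>>> drive_tool([
  [[0,-0.49,-0.33],[0,0,0]],
  [[0,-0.49,-0.33],[0,0,0]],
  [[0,-0.49,-0.33],[0,0,0]],
  [[0,-0.49,-0.33],[0,0,0]],
  [[0,-0.49,-0.33],[0,0,0]],
  [[0,-0.49,-0.33],[0,0,0]],
  [[0,-0.49,-0.33],[0,0,0]],
  [[0,-0.49,-0.33],[0,0,0]],
  [[0,-0.49,-0.33],[0,0,0]],
  [[0,-0.49,-0.33],[0,0,0]],
], hand=1)

```text
time_s: 1.1
tool_pos: [0.4053, 0.3765, 0.2221]
tool_rot: [162.3, 90.0, -134.0]
force: [0.8, -0.3, -0.4]
grip_width: 0.0871
```

Run:
```python
from h import *
S={k:(v if v.shape else float(v)) for k,v in np.load("side0.npz").items()};T={k:(v if v.shape else float(v)) for k,v in np.load("top0.npz").items()}
print("grip top tri",tri(ray(S,336.3,246),ray(T,434.5,219.6)))
from cell import env
o=env.get_obs();print(o["tool_pos"],o["qpos"],Ro.from_euler("xyz",o["tool_rot"],degrees=True).as_matrix().round(4))
```

```text
grip top tri (array([ 0.53258203, -0.2446735 ,  0.17768578]), [np.float64(0.00039708407330329136), np.float64(0.00039708407330331884)])
[0.40534085 0.3765148  0.22210547] [-48.68668869   6.64819594   3.30831522  97.28259314  -0.39381549
  76.12529832  18.41019792] [[-5.000e-04 -8.966e-01  4.428e-01]
 [-6.000e-04  4.428e-01  8.966e-01]
 [-1.000e+00  2.000e-04 -7.000e-04]]
```

>>> drive_tool([
  [[0,-0.49,-0.33],[0,0,0]],
  [[0,-0.49,-0.33],[0,0,0]],
  [[0,-0.49,-0.33],[0,0,0]],
  [[0,-0.49,-0.33],[0,0,0]],
  [[0,-0.49,-0.33],[0,0,0]],
  [[0,-0.49,-0.33],[0,0,0]],
  [[0,-0.49,-0.33],[0,0,0]],
  [[0,-0.49,-0.33],[0,0,0]],
  [[0,-0.49,-0.33],[0,0,0]],
  [[0,-0.49,-0.33],[0,0,0]],
])

```text
time_s: 2.1
tool_pos: [0.5225, 0.1715, 0.2222]
tool_rot: [138.0, 90.0, -158.3]
force: [-1.0, 0.0, 0.2]
grip_width: 0.0872
```

>>> drive_tool([
  [[0,-0.24,-0.46],[0,0,0]],
  [[0,-0.24,-0.46],[0,0,0]],
  [[0,-0.24,-0.46],[0,0,0]],
  [[0,-0.24,-0.46],[0,0,0]],
  [[0,-0.24,-0.46],[0,0,0]],
  [[0,-0.24,-0.46],[0,0,0]],
  [[0,-0.24,-0.46],[0,0,0]],
  [[0,-0.24,-0.46],[0,0,0]],
  [[0,-0.24,-0.46],[0,0,0]],
  [[0,-0.24,-0.46],[0,0,0]],
])

```text
time_s: 3.1
tool_pos: [0.5267, -0.0359, 0.2222]
tool_rot: [111.3, 90.0, 175.0]
force: [0.1, 1.0, -0.8]
grip_width: 0.0872
```

>>> drive_tool([
  [[0,-0.24,-0.46],[0,0,0]],
  [[0,-0.24,-0.46],[0,0,0]],
  [[0,-0.24,-0.46],[0,0,0]],
  [[0,-0.24,-0.46],[0,0,0]],
  [[0,-0.24,-0.46],[0,0,0]],
  [[0,-0.24,-0.46],[0,0,0]],
  [[0,-0.24,-0.46],[0,0,0]],
  [[0,-0.24,-0.46],[0,0,0]],
  [[0,-0.24,-0.46],[0,0,0]],
  [[0,-0.24,-0.46],[0,0,0]],
])

```text
time_s: 4.1
tool_pos: [0.5313, -0.2431, 0.2221]
tool_rot: [87.8, 90.0, 151.5]
force: [0.4, -0.4, 0.2]
grip_width: 0.0875
```

Run:
```python
from h import *
from cell import env
o=env.get_obs();R=Ro.from_euler("xyz",o["tool_rot"],degrees=True).as_matrix();print(o["tool_pos"],o["qpos"],R.round(4))
print("rows of 0.04 to grasp", R.T@(np.array([.5326,-.2447,.137])-o["tool_pos"])/.04)
```

```text
[ 0.53132358 -0.24309761  0.22210135] [-7.75063669 11.37297623 34.2485059  93.99753278 -6.5503271  76.69316382
 91.21576459] [[-7.000e-04 -8.967e-01  4.427e-01]
 [ 4.000e-04  4.427e-01  8.967e-01]
 [-1.000e+00  8.000e-04  0.000e+00]]
rows of 0.04 to grasp [ 2.12749506 -0.04806122 -0.02186115]
```

>>> drive_tool([
  [[0,-0.04,-0.01],[0,0,0]],
  [[0.23,0,0],[0,0,0]],
  [[0.23,0,0],[0,0,0]],
  [[0.23,0,0],[0,0,0]],
  [[0.23,0,0],[0,0,0]],
  [[0.23,0,0],[0,0,0]],
  [[0.23,0,0],[0,0,0]],
  [[0.23,0,0],[0,0,0]],
  [[0.23,0,0],[0,0,0]],
  [[0.23,0,0],[0,0,0]],
])

```text
time_s: 5.1
tool_pos: [0.5329, -0.2436, 0.139]
tool_rot: [-27.1, 90.0, 36.6]
force: [0.4, 0.6, 0.2]
grip_width: 0.087
```

Run:
```python
from h import *
from cell import env
o=env.get_obs();print(o["tool_pos"],o["force"])
a=[]
for n,(x0,y0,x1,y1) in dict(side=(270,130,410,330),top=(370,150,490,270)).items():
    c=env.read_camera(n);a.append(cv2.resize(c["frame"][y0:y1,x0:x1,::-1],(390,390 if n=="top" else 557)))
C=np.zeros((557,790,3),np.uint8);C[:,:390]=a[0];C[:390,400:]=a[1];cv2.imwrite("pics/grasp1.png",C)
```

```text
[ 0.53287161 -0.24356761  0.13898889] [0.43850785 0.57464721 0.15007643]
```

View pics/grasp1.png

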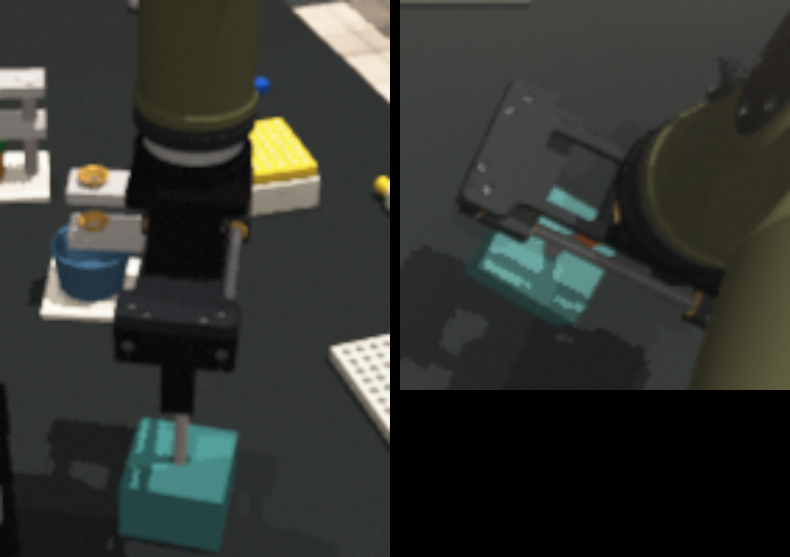

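The side view shows the fingers straddling the grip, with the rod visible below at crop pixel (180,440), directly above the hole. I'm closing the gripper.

>>> drive_tool([
  [[0.02,0,0],[0,0,0]],
  [[0,0,0],[0,0,0]],
  [[0,0,0],[0,0,0]],
  [[0,0,0],[0,0,0]],
  [[0,0,0],[0,0,0]],
  [[0,0,0],[0,0,0]],
  [[0,0,0],[0,0,0]],
  [[0,0,0],[0,0,0]],
  [[0,0,0],[0,0,0]],
  [[0,0,0],[0,0,0]],
], hand=-1, squeeze=35)

```text
time_s: 6.2
tool_pos: [0.5329, -0.2436, 0.1389]
tool_rot: [2.7, 90.0, 66.4]
force: [-0.2, 0.1, -0.9]
grip_width: 0.0154
```

>>> drive_tool([
  [[-0.1,0,0],[0,0,0]],
  [[-0.15,0,0],[0,0,0]],
  [[-0.2,0,0],[0,0,0]],
  [[-0.2,0,0],[0,0,0]],
  [[-0.2,0,0],[0,0,0]],
  [[-0.2,0,0],[0,0,0]],
  [[-0.2,0,0],[0,0,0]],
  [[-0.2,0,0],[0,0,0]],
  [[-0.2,0,0],[0,0,0]],
  [[-0.2,0,0],[0,0,0]],
])

```text
time_s: 7.2
tool_pos: [0.5329, -0.2435, 0.2137]
tool_rot: [-51.1, 90.0, 12.7]
force: [0.1, -1.5, -0.4]
grip_width: 0.0151
```

>>> drive_tool([
  [[-0.25,0,0],[0,0,0]],
  [[-0.25,0,0],[0,0,0]],
  [[-0.25,0,0],[0,0,0]],
  [[-0.25,0,0],[0,0,0]],
  [[-0.25,0,0],[0,0,0]],
  [[-0.25,0,0],[0,0,0]],
  [[-0.2,0,0],[0,0,0]],
  [[-0.1,0,0],[0,0,0]],
  [[0,0,0],[0,0,0]],
  [[0,0,0],[0,0,0]],
])

```text
time_s: 8.2
tool_pos: [0.5327, -0.2435, 0.2846]
tool_rot: [89.0, 90.0, 152.7]
force: [-0.5, 1.0, -1.9]
grip_width: 0.0152
```

Run:
```python
from h import *
from cell import env
o=env.get_obs();print(o["tool_pos"],o["force"],o["grip_width"],o["qpos"])
for n in("side","top"):
    c=env.read_camera(n);np.savez(n+"1.npz",**c);cv2.imwrite(f"pics/{n}1.png",c["frame"][:,:,::-1])
    print(n,"expected tip px",proj(c,[*o["tool_pos"][:2],o["tool_pos"][2]-.127]))
```

```text
[ 0.53273856 -0.24346245  0.28460925] [-0.48366418  0.98165091 -1.8641516 ] 0.01519166793085153 [-8.02230922  9.99267209 34.55894013 88.2602091  -5.68561334 83.54510803
 90.48615543]
side expected tip px [335.60552379 253.79423915]
top expected tip px [430.70310754 220.45888728]
```

View pics/side1.png

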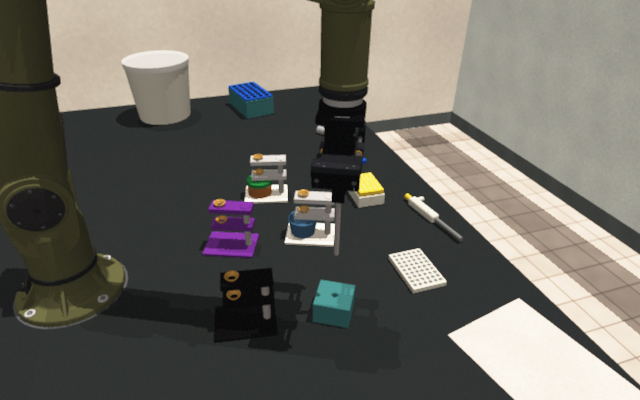

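View pics/top1.png

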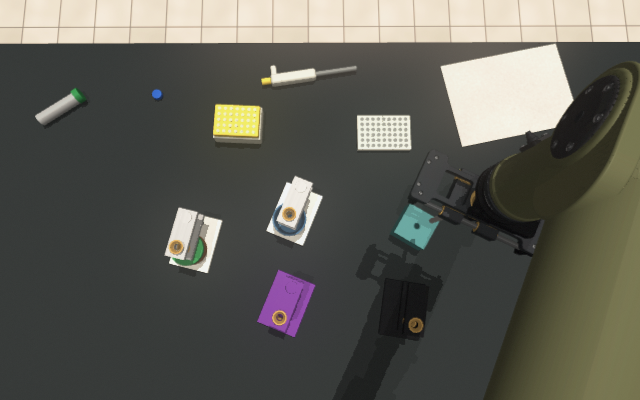

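The side view shows the shaft out of the block with its tip near (337,253), against an expected (335.6,253.8). The holder hole is at (335,296) in the side view and (417,226) in the top view. I'll measure the rod's line for tilt.

Run:
```python
from h import *
S={k:(v if v.shape else float(v)) for k,v in np.load("side1.npz").items()};T={k:(v if v.shape else float(v)) for k,v in np.load("top1.npz").items()}
f=S["frame"].astype(int)
for y in range(198,258,3): print(y,f[y,329:346].sum(1)//3)
tp=np.array([.53274,-.24346,.28461])
for z in(.004,-.05,-.1,-.127):print(proj(S,tp+[0,0,z]))
cv2.imwrite("pics/rod1.png",cv2.resize(S["frame"][190:270,300:380,::-1],None,fx=7,fy=7,interpolation=cv2.INTER_CUBIC))
```

```text
198 [218 224 170   8   9  13   7   8  11   7  11   8  10  10   9  34  51]
201 [133 130  99  11   6   8  11  12   9  11  13  10  11  10  13  34  52]
204 [105 106 103 101 100  85  62  79  87  92  90  79  59  50  51  52  49]
207 [91 84 77 74 76 66 64 81 89 91 92 82 59 50 51 50 52]
210 [ 90 105 169 212 211 171  65  83  89  94  98  87  53  52  52  50  50]
213 [132 172 193 200 192 148  66  84  90  93 100  85  50  49  50  50  51]
216 [151 190 190 195 186 127  70  86  92  94  99  87  52  52  50  50  49]
219 [113 114 112 113 102  73  70  87  90  95  95  75  50  50  51  50  50]
222 [86 73 55 51 50 58 76 87 92 96 94 72 51 50 51 51 51]
225 [ 87 177 244 250 250 233  99  88  91  97  92  65  50  50  49  51  51]
228 [ 93 180 243 250 250 231  82  89  92  99  87  57  51  50  49  48  51]
231 [ 96 190 241 242 243 219  83  90  93  98  87  57  50  52  52  50  51]
234 [208 232 242 242 240 200  85  90  94  98  84  52  49  52  52  52  51]
237 [239 240 241 234 203 159  85  89  94 102  88  50  49  51  51  50  52]
240 [241 240 240 241 220 112  88  91  94  95  74  52  50  51  49  51  50]
243 [249 249 250 250 230  76  86  92  95  96  71  51  51  50  51  49  51]
246 [109 112 108 109  96  77  88  91  97  92  65  52  51  52  51  49  50]
249 [51 51 51 52 58 77 88 93 98 89 58 50 52 49 49 52 51]
252 [ 50  50  50  49  60  77  88  94 100  88  56  50  51  51  48  52  50]
255 [51 50 53 51 50 60 73 78 71 57 49 50 52 50 50 51 52]
[338.02642368 196.75401003]
[336.97982826 221.41562106]
[336.07277134 242.78919517]
[335.60578804 253.79302761]
```

View pics/rod1.png

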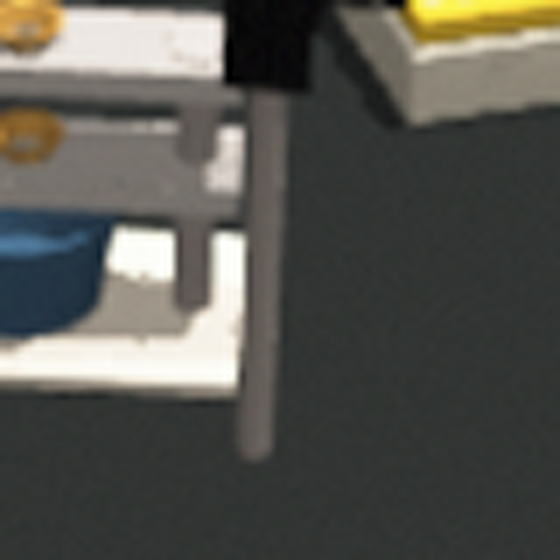

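>>> drive_tool([
  [[0,0.07,0.17],[0,0,0]],
  [[0,0.14,0.34],[0,0,0]],
  [[0,0.14,0.34],[0,0,0]],
  [[0,0.14,0.34],[0,0,0]],
  [[0,0.14,0.34],[0,0,0]],
  [[0,0.14,0.34],[0,0,0]],
  [[0,0.14,0.34],[0,0,0]],
  [[0,0.14,0.34],[0,0,0]],
  [[0,0.14,0.34],[0,0,0]],
  [[0,0.14,0.34],[0,0,0]],
])

```text
time_s: 9.3
tool_pos: [0.5424, -0.1029, 0.2849]
tool_rot: [62.4, 90.0, 126.1]
force: [0.6, 0.5, -0.3]
grip_width: 0.0152
```

>>> drive_tool([
  [[0,0.14,0.34],[0,0,0]],
  [[0,0.14,0.34],[0,0,0]],
  [[0,0.14,0.34],[0,0,0]],
  [[0,0.14,0.34],[0,0,0]],
  [[0,0.14,0.34],[0,0,0]],
  [[0,0.14,0.34],[0,0,0]],
  [[0,0.14,0.34],[0,0,0]],
  [[0,0.1,0.25],[0,0,0]],
  [[0,0.04,0.1],[0,0,0]],
  [[0,0,0],[0,0,0]],
])

```text
time_s: 10.3
tool_pos: [0.5506, 0.0142, 0.2849]
tool_rot: [175.3, 90.0, -120.9]
force: [-0.1, -0.0, -1.0]
grip_width: 0.0154
```

Run:
```python
from h import *
from cell import env
o=env.get_obs();R=Ro.from_euler("xyz",o["tool_rot"],degrees=True).as_matrix();print(o["tool_pos"],o["force"],o["grip_width"]);print(R.round(4))
for n in("side","top"):
    c=env.read_camera(n);np.savez(n+"2.npz",**c);cv2.imwrite(f"pics/{n}2.png",c["frame"][:,:,::-1])
    print(n,"expected tip px",proj(c,[*o["tool_pos"][:2],o["tool_pos"][2]-.129]))
    if n=="side":cv2.imwrite("pics/rod2.png",cv2.resize(c["frame"][140:240,260:360,::-1],None,fx=6,fy=6,interpolation=cv2.INTER_CUBIC))
```

```text
[0.55062877 0.01424722 0.28487412] [-0.10026354 -0.00623907 -0.99292237] 0.015385807073114486
[[-1.000e-04 -8.971e-01  4.419e-01]
 [-2.000e-04  4.419e-01  8.971e-01]
 [-1.000e+00  0.000e+00 -2.000e-04]]
side expected tip px [305.06435471 187.71348795]
top expected tip px [298.24843164 212.07945624]
```

View pics/rod2.png

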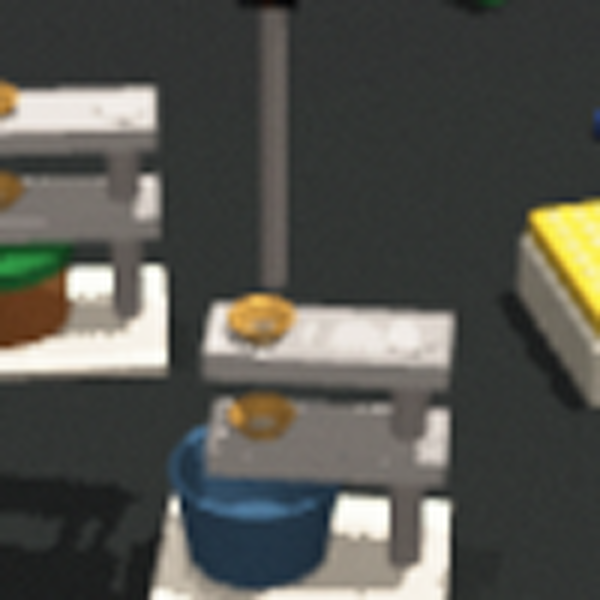

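View pics/top2.png

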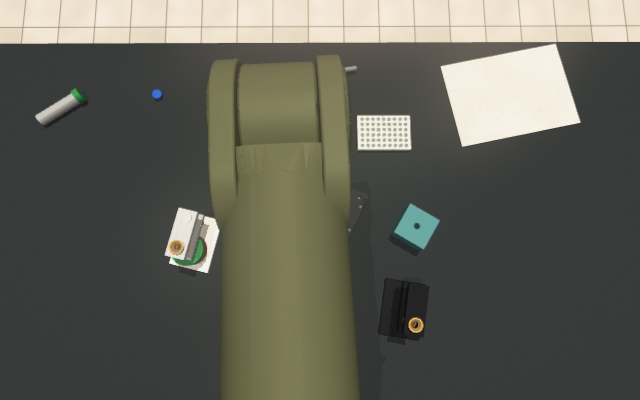

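The side view shows the tip at about (305.5,187.5), still 20 mm short of the funnel because I left out some rows. The arm blocks the top view completely. I'll refine the funnel centre from the saved clear pictures.

Run:
```python
from h import *
ld=lambda n:{k:(v if v.shape else float(v)) for k,v in np.load(n).items()}
T=ld("top1.npz");T0=ld("top0.npz");S=ld("side2.npz");S0=ld("side0.npz")
# rod centreline in side2, and side0-start-rod consistency
def rodline(c,u0,u1,rows):
    P=[]
    g=c["frame"].astype(float).mean(2)
    for y in rows:
        w=np.clip(g[y,u0:u1]-56,0,45);P.append((y,(w*np.arange(u0,u1)).sum()/w.sum()))
    return np.array(P)
P=rodline(S,299,312,range(146,184,3));k=np.polyfit(P[:,0],P[:,1],1);print("rod fit",k,np.std(P[:,1]-np.polyval(k,P[:,0])))
tp=np.array([.55063,.01425,.28487])
for z in(-.03,-.08,-.129):
    p=proj(S,tp+[0,0,z]);print(p,"meas u",np.polyval(k,p[1]))
# tip row profile
print("tip rows",[int(S["frame"][y,303:308].mean()) for y in range(183,192)])
# top funnel several thresholds
for c in(T0,T):
  h=hsv(c)
  for s in(80,110,140):
    e=cv2.fitEllipse(blob(cv2.inRange(h,(8,s,80),(28,255,255)),275,200,305,228));print("top",np.round(e[0],2),np.round(e[1],1),plane(c,*e[0],.13).round(4))
# side funnel columns/rows
h=hsv(S)
for (y0,y1,z) in((184,202,.13),(203,216,.082)):
    m=cv2.inRange(h,(8,90,80),(28,255,255));c=blob(m,290,y0,318,y1);r=cv2.boundingRect(c);print("side",r,"uc",r[0]+(r[2]-1)/2,cv2.fitEllipse(c)[0])
for X in([.5512,.034],[.5518,.035],[.5515,.035]):
    print(X,proj(S,[*X,.13]),proj(S,[*X,.082]))
cv2.imwrite("pics/fun.png",np.hstack([cv2.resize(S["frame"][182:222,285:325,::-1],(390,390),interpolation=0),cv2.resize(T["frame"][198:228,275:305,::-1],(390,390),interpolation=0)]))
# holder hole
for n,c,(x0,y0,x1,y1) in(("top",T,(405,215,428,238)),("side",ld("side1.npz"),(327,288,345,303))):
    g=c["frame"].astype(float).mean(2)[y0:y1,x0:x1];w=np.clip(np.median(g)-25-g,0,None);yy,xx=np.mgrid[y0:y1,x0:x1];u,v=(w*xx).sum()/w.sum(),(w*yy).sum()/w.sum();print("hole",n,u,v,plane(c,u,v,.05))
```

```text
rod fit [5.62982507e-04 3.05206941e+02] 0.020082265620850626
[304.94081138 150.67222418] meas u 305.29176672239157
[305.0048151  169.83942524] meas u 305.30255752129824
[305.06450346 187.71430613] meas u 305.3126207665562
tip rows [86, 85, 85, 84, 76, 59, 108, 146, 139]
top [288.7  213.53] [13.1 13.3] [0.5511 0.0342 0.13  ]
top [288.88 213.47] [12.3 12.9] [0.5512 0.0338 0.13  ]Traceback (most recent call last):
  File "<stdin>", line 21, in <module>
  File "h.py", line 19, in blob
    cs,_=cv2.findContours(k,cv2.RETR_EXTERNAL,cv2.CHAIN_APPROX_NONE);return max(cs,key=cv2.contourArea)
                                                                            ~~~^^^^^^^^^^^^^^^^^^^^^^^^
ValueError: max() iterable argument is empty
```

Run:
```python
from h import *
ld=lambda n:{k:(v if v.shape else float(v)) for k,v in np.load(n).items()}
T=ld("top1.npz");S=ld("side2.npz")
h=hsv(S)
for (y0,y1,z) in((184,202,.13),(203,216,.082)):
    m=cv2.inRange(h,(8,90,80),(28,255,255));c=blob(m,290,y0,318,y1);r=cv2.boundingRect(c);print("side",r,"uc",r[0]+(r[2]-1)/2,cv2.fitEllipse(c)[0])
for X in([.5512,.034],[.5518,.035],[.5515,.035]):
    print(X,proj(S,[*X,.13]),proj(S,[*X,.082]))
cv2.imwrite("pics/fun.png",np.hstack([cv2.resize(S["frame"][182:222,285:325,::-1],(390,390),interpolation=0),cv2.resize(T["frame"][198:228,275:305,::-1],(390,390),interpolation=0)]))
for n,c,(x0,y0,x1,y1) in(("top",T,(408,218,426,234)),("side",ld("side1.npz"),(327,288,345,303))):
    g=c["frame"].astype(float).mean(2)[y0:y1,x0:x1];w=np.clip(np.median(g)-25-g,0,None);yy,xx=np.mgrid[y0:y1,x0:x1];u,v=(w*xx).sum()/w.sum(),(w*yy).sum()/w.sum();print("hole",n,u,v,plane(c,u,v,.05))
```

```text
side (298, 189, 11, 8) uc 303.0 (302.9679260253906, 192.35000610351562)
side (298, 205, 11, 8) uc 303.0 (303.2133483886719, 208.59478759765625)
[0.5512, 0.034] [302.94424655 192.70455479] [303.04591904 208.8608001 ]
[0.5518, 0.035] [303.05792237 192.46327113] [303.15697385 208.61148322]
[0.5515, 0.035] [302.94186898 192.48242512] [303.04351719 208.63133803]
hole top 416.4543734230446 225.53658536585368 [ 0.53309502 -0.24452795  0.05      ]
hole side 334.532460447354 294.6786688488816 [ 0.53362517 -0.24491201  0.05      ]
```

View pics/fun.png

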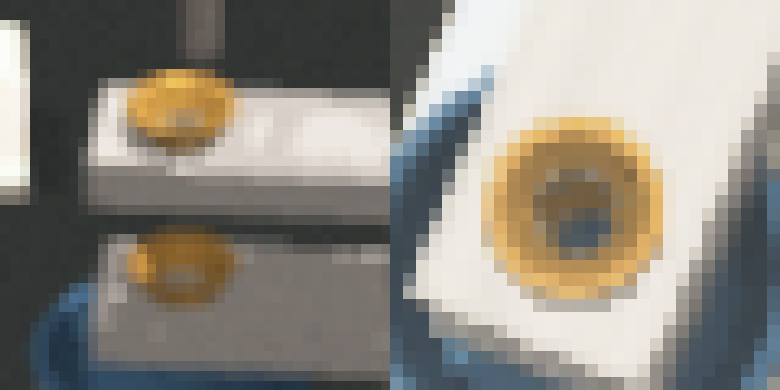

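The side camera puts both funnels at column 303.0, and the rod reads 0.27 px right of its projected position. My target TCP is (0.5511, 0.0350).

>>> drive_tool([
  [[0,0.05,0.1],[0,0,0]],
  [[0,0.07,0.16],[0,0,0]],
  [[0,0.07,0.15],[0,0,0]],
  [[0,0.03,0.06],[0,0,0]],
  [[0,0,0],[0,0,0]],
  [[0,0,0],[0,0,0]],
  [[0,0,0],[0,0,0]],
])

```text
time_s: 11.1
tool_pos: [0.551, 0.034, 0.285]
tool_rot: [-133.2, 90.0, -69.5]
force: [0.2, -0.3, -1.4]
grip_width: 0.0151
```

```bash
cat > m.py <<'E'
from h import *
from cell import env
import sys
o=env.get_obs();R=Ro.from_euler("xyz",o["tool_rot"],degrees=True).as_matrix();tp=o["tool_pos"]
print(tp.round(5),o["force"].round(1),o["wrist_torque"].round(2),R[:,0].round(4))
print("to target (0.04 units)",(R.T@(np.array([.5511,.0350,tp[2]])-tp)/.04).round(3))
c=env.read_camera("side");cv2.imwrite(f"pics/{sys.argv[1]}.png",cv2.resize(c["frame"][140:240,260:360,::-1],None,fx=6,fy=6,interpolation=cv2.INTER_CUBIC));np.savez("last.npz",**c)
E
python3 m.py a3
python3 - <<'E'
import sys;sys.path.insert(0,'.')
from h import *
S={k:(v if v.shape else float(v)) for k,v in np.load("last.npz").items()}
g=S["frame"].astype(float).mean(2);P=[]
for y in range(142,180,3):
    w=np.clip(g[y,297:310]-56,0,45);P.append((y,(w*np.arange(297,310)).sum()/w.sum()))
P=np.array(P);k=np.polyfit(P[:,0],P[:,1],1);print(k,"u at 192",np.polyval(k,192),"at 209",np.polyval(k,209))
E
```

```text
[0.55101 0.03399 0.28498] [ 0.2 -0.3 -1.4] [-0.01  0.08 -0.  ] [ 1.e-04 -1.e-04 -1.e+00]
to target (0.04 units) [-0.     0.009  0.024]
[3.69113318e-03 3.02479245e+02] u at 192 303.18794216326756 at 209 303.2506914273604
```

View pics/a3.png

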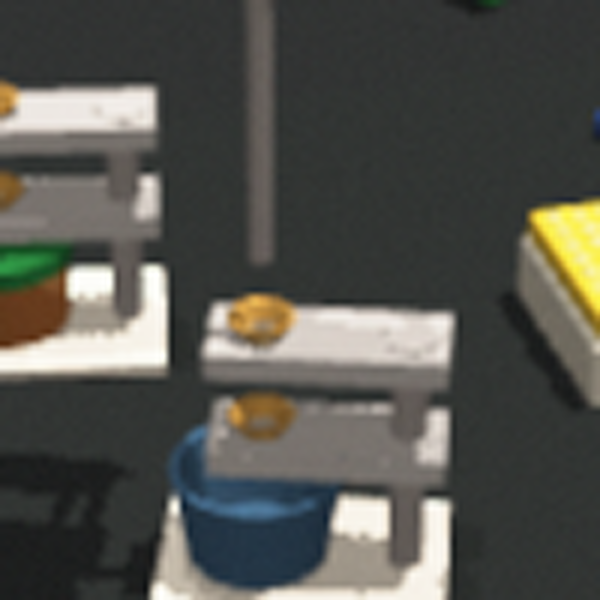

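The rod line meets the funnel column (303.2 against 303.0 px). I'm lowering slowly into the upper funnel.

>>> drive_tool([
  [[0,0.01,0.02],[0,0,0]],
  [[0.1,0,0],[0,0,0]],
  [[0.1,0,0],[0,0,0]],
  [[0.1,0,0],[0,0,0]],
  [[0.1,0,0],[0,0,0]],
  [[0.1,0,0],[0,0,0]],
  [[0.1,0,0],[0,0,0]],
  [[0.1,0,0],[0,0,0]],
  [[0.1,0,0],[0,0,0]],
  [[0,0,0],[0,0,0]],
])

```text
time_s: 12.15
tool_pos: [0.5507, 0.0352, 0.2523]
tool_rot: [125.8, 89.9, -170.5]
force: [-0.1, -1.0, -1.3]
grip_width: 0.0149
```

```bash
python3 m.py a4
```

```text
[0.55068 0.0352  0.25226] [-0.1 -1.  -1.3] [ 0.    0.02 -0.02] [-1.e-03 -2.e-04 -1.e+00]
to target (0.04 units) [-0.    -0.012  0.   ]
```

View pics/a4.png

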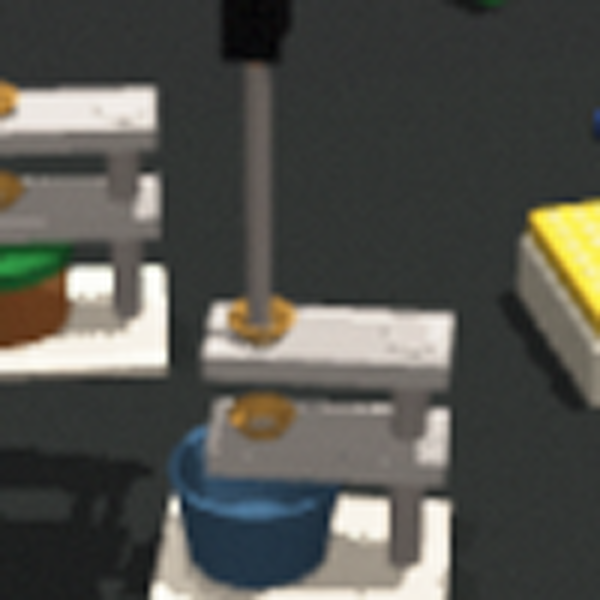

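The tip has entered the upper funnel at crop pixel (260,320), and no contact force shows. Continuing down.

>>> drive_tool([
  [[0.03,-0.01,0],[0,0,0]],
  [[0.05,0,0],[0,0,0]],
  [[0.05,0,0],[0,0,0]],
  [[0.05,0,0],[0,0,0]],
  [[0.05,0,0],[0,0,0]],
  [[0.05,0,0],[0,0,0]],
  [[0.05,0,0],[0,0,0]],
  [[0,0,0],[0,0,0]],
])

```text
time_s: 13.0
tool_pos: [0.5512, 0.035, 0.2394]
tool_rot: [127.0, 90.0, -169.3]
force: [-0.0, -0.1, -1.3]
grip_width: 0.0153
```

```bash
python3 m.py a5
```

```text
[0.55117 0.03504 0.23938] [-0.  -0.1 -1.3] [-0.01 -0.02 -0.03] [-5.e-04 -1.e-04 -1.e+00]
to target (0.04 units) [ 0.     0.001 -0.002]
```

View pics/a5.png

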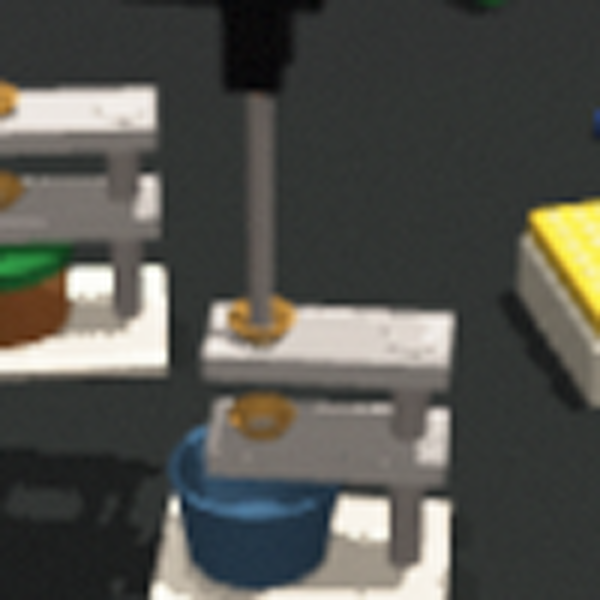

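The tip is in the upper bore and the force is flat. I'm going on to the lower funnel.

>>> drive_tool([
  [[0.08,0,0],[0,0,0]],
  [[0.08,0,0],[0,0,0]],
  [[0.08,0,0],[0,0,0]],
  [[0.08,0,0],[0,0,0]],
  [[0.08,0,0],[0,0,0]],
  [[0.08,0,0],[0,0,0]],
  [[0.08,0,0],[0,0,0]],
  [[0.08,0,0],[0,0,0]],
  [[0.08,0,0],[0,0,0]],
  [[0,0,0],[0,0,0]],
])

```text
time_s: 14.05
tool_pos: [0.5511, 0.035, 0.2104]
tool_rot: [126.4, 89.9, -169.9]
force: [-1.2, -0.5, -0.6]
grip_width: 0.0152
```

```bash
python3 m.py a6
```

```text
[0.55105 0.03503 0.21036] [-1.2 -0.5 -0.6] [0.   0.01 0.01] [-9.e-04 -2.e-04 -1.e+00]
to target (0.04 units) [-0.    -0.001 -0.   ]
```

View pics/a6.png

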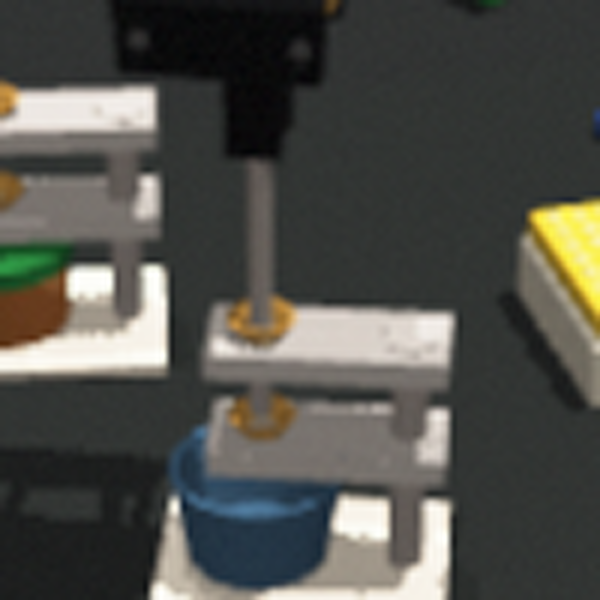

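The rod has come out below the upper arm and sits centred in the lower funnel at crop pixel (261,405). Next is the lower bore.

>>> drive_tool([
  [[0.06,0,0],[0,0,0]],
  [[0.06,0,0],[0,0,0]],
  [[0.06,0,0],[0,0,0]],
  [[0.06,0,0],[0,0,0]],
  [[0.06,0,0],[0,0,0]],
  [[0.06,0,0],[0,0,0]],
  [[0,0,0],[0,0,0]],
])

```text
time_s: 14.8
tool_pos: [0.5511, 0.0351, 0.1961]
tool_rot: [124.5, 90.0, -171.8]
force: [-0.0, -0.5, -1.3]
grip_width: 0.0152
```

```bash
python3 m.py a7
```

```text
[0.5511  0.03506 0.19609] [-0.  -0.5 -1.3] [-0.03 -0.04  0.04] [-7.e-04 -1.e-04 -1.e+00]
to target (0.04 units) [ 0.    -0.001 -0.001]
```

>>> drive_tool([
  [[0.09,0,0],[0,0,0]],
  [[0.09,0,0],[0,0,0]],
  [[0.09,0,0],[0,0,0]],
  [[0.09,0,0],[0,0,0]],
  [[0.09,0,0],[0,0,0]],
  [[0.09,0,0],[0,0,0]],
  [[0.09,0,0],[0,0,0]],
  [[0.09,0,0],[0,0,0]],
  [[0.09,0,0],[0,0,0]],
  [[0,0,0],[0,0,0]],
])

```text
time_s: 15.85
tool_pos: [0.551, 0.035, 0.1635]
tool_rot: [126.0, 89.9, -170.3]
force: [-0.1, -0.5, -1.0]
grip_width: 0.0154
```

```bash
python3 m.py a8
```

```text
[0.55102 0.03502 0.16354] [-0.1 -0.5 -1. ] [ 0.02  0.   -0.  ] [-9.e-04 -2.e-04 -1.e+00]
to target (0.04 units) [-0.    -0.002  0.   ]
```

View pics/a8.png

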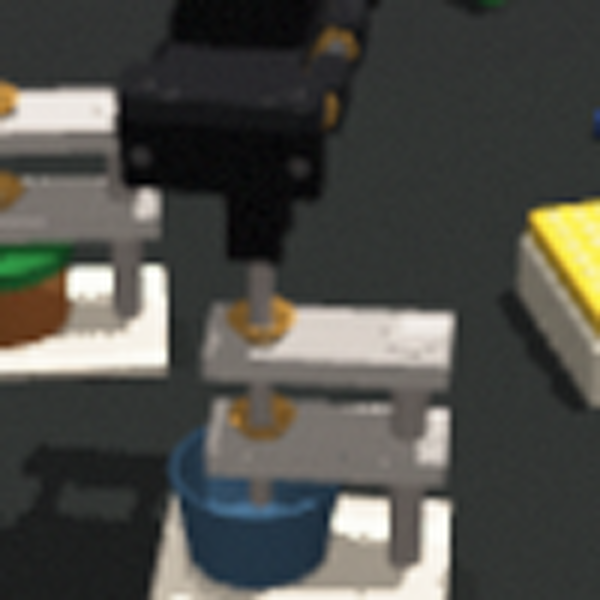

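The tip shows inside the dish at crop pixel (261,495), clear of the walls. The last 11 mm next, then settle.

>>> drive_tool([
  [[0.06,0,0],[0,0,0]],
  [[0.06,0,0],[0,0,0]],
  [[0.06,0,0],[0,0,0]],
  [[0.05,0,0],[0,0,0]],
  [[0.03,0,0],[0,0,0]],
  [[0,0,0],[0,0,0]],
  [[0,0,0],[0,0,0]],
  [[0,0,0],[0,0,0]],
])

```text
time_s: 16.7
tool_pos: [0.5514, 0.0351, 0.1539]
tool_rot: [-39.6, 90.0, 24.1]
force: [0.1, 0.1, -0.8]
grip_width: 0.0152
```

```bash
python3 m.py a9
python3 - <<'E'
import sys;sys.path.insert(0,'.')
from h import *
from cell import env
S={k:(v if v.shape else float(v)) for k,v in np.load("last.npz").items()}
tp=env.get_obs()["tool_pos"]
f=S["frame"]
print("expected tip px",proj(S,tp-[0,0,.129])+[.27,0])
for y in range(216,234):print(y,f[y,300:308].mean(1).astype(int) if 0 else f[y,299:309].astype(int).tolist()[::3])
for z in (.02,.023,.026):print(z,proj(S,[tp[0],tp[1],z]))
# dish rim displacement vs start
S0=np.load("side0.npz")["frame"]
for a in(S0,f):
    m=cv2.inRange(cv2.cvtColor(np.ascontiguousarray(a),cv2.COLOR_RGB2HSV),(98,100,40),(115,255,255));c=blob(m,280,205,325,242);print("dish",cv2.boundingRect(c))
cv2.imwrite("pics/dish9.png",cv2.resize(f[180:245,270:345,::-1],None,fx=9,fy=9,interpolation=cv2.INTER_CUBIC))
E
```

```text
[0.55145 0.03509 0.15388] [ 0.1  0.1 -0.8] [-0.02 -0.01  0.  ] [ 2.e-04  1.e-04 -1.e+00]
to target (0.04 units) [-0.     0.007 -0.006]
expected tip px [303.40646097 226.90957561]
216 [[118, 113, 108], [118, 113, 108], [119, 114, 109], [119, 113, 108]]
217 [[120, 114, 110], [120, 115, 110], [120, 115, 110], [119, 112, 108]]
218 [[121, 115, 110], [120, 114, 109], [119, 112, 107], [119, 113, 107]]
219 [[94, 97, 102], [106, 101, 98], [104, 100, 99], [101, 101, 100]]
220 [[48, 74, 95], [86, 83, 84], [77, 80, 83], [61, 71, 83]]
221 [[50, 74, 96], [85, 85, 83], [73, 76, 80], [39, 58, 75]]
222 [[48, 74, 95], [86, 85, 83], [72, 76, 80], [39, 59, 76]]
223 [[53, 81, 104], [85, 85, 84], [75, 79, 86], [36, 56, 73]]
224 [[70, 106, 137], [86, 91, 96], [76, 89, 101], [53, 81, 104]]
225 [[69, 106, 137], [75, 96, 115], [67, 90, 110], [54, 84, 108]]
226 [[43, 67, 87], [52, 79, 101], [48, 71, 93], [36, 54, 69]]
227 [[36, 53, 69], [37, 55, 71], [36, 54, 70], [36, 54, 70]]
228 [[35, 53, 68], [36, 53, 70], [37, 54, 70], [36, 54, 68]]
229 [[34, 53, 68], [36, 52, 68], [36, 54, 69], [34, 53, 67]]
230 [[36, 54, 69], [35, 54, 69], [36, 53, 68], [34, 52, 67]]
231 [[35, 52, 67], [37, 56, 71], [37, 53, 70], [36, 53, 69]]
232 [[38, 55, 69], [37, 54, 71], [35, 52, 69], [34, 53, 67]]
233 [[36, 55, 70], [36, 54, 69], [34, 51, 67], [35, 52, 67]]
0.02 [303.14613275 228.43834687]
0.023 [303.14022691 227.50483894]
0.026 [303.13430501 226.56879323]
dish (288, 211, 28, 27)
dish (288, 212, 28, 26)
```

View pics/dish9.png

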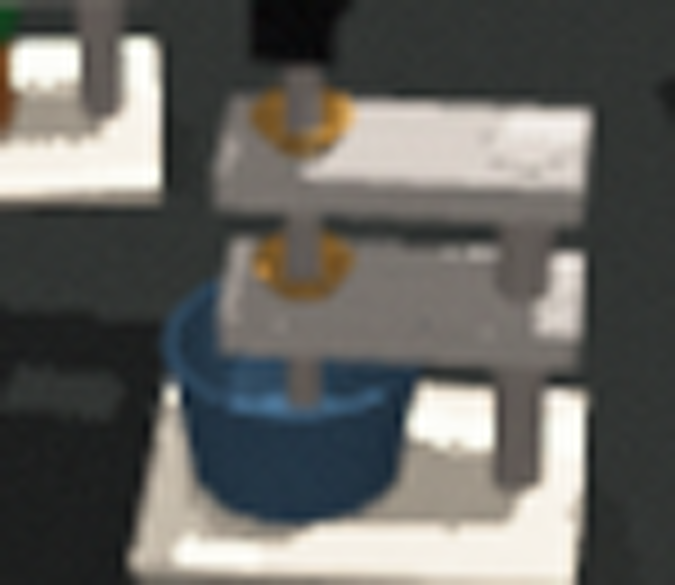

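The dish hasn't moved (its mask box is unchanged within 1 px) and no force shows. The tip computes to about 12 mm above the floor, so I'll take off another 1.6 mm and settle.

>>> drive_tool([
  [[0.02,0,0],[0,0,0]],
  [[0.02,0,0],[0,0,0]],
  [[0,0,0],[0,0,0]],
  [[0,0,0],[0,0,0]],
  [[0,0,0],[0,0,0]],
  [[0,0,0],[0,0,0]],
  [[0,0,0],[0,0,0]],
  [[0,0,0],[0,0,0]],
])

```text
time_s: 17.55
tool_pos: [0.5514, 0.0351, 0.1522]
tool_rot: [-30.0, 90.0, 33.7]
force: [-1.0, -0.4, -1.3]
grip_width: 0.015
```

```bash
python3 m.py a10
python3 - <<'E'
import sys;sys.path.insert(0,'.')
from h import *
S={k:(v if v.shape else float(v)) for k,v in np.load("last.npz").items()}
cv2.imwrite("pics/full10.png",S["frame"][:,:,::-1])
E
```

```text
[0.5514  0.03507 0.1522 ] [-1.  -0.4 -1.3] [-0.01 -0.05  0.03] [ 1.e-04  1.e-04 -1.e+00]
to target (0.04 units) [-0.     0.006 -0.005]
```

View pics/full10.png

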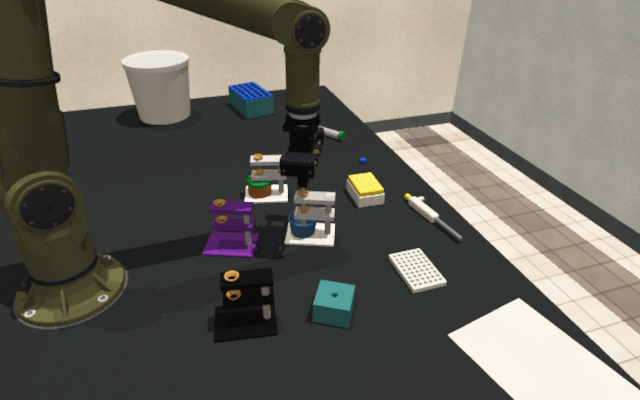

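The full side view shows the shaft through both bushings of the dish stand at about (303,205). The holder at (335,302) is empty, and everything else stands where it did. Handing in.

```bash
python3 -c "
from cell import env
print(env.sign_off())"
```

```text
the job is handed in; nothing more can be done
None
```

I pulled the shaft straight up out of the holder and threaded it through the upper and then the lower bushing of the stand with the open blue dish. I handed the job in at about 17.6 s, still gripping the shaft upright.

**Last checks:**
- **Tip height:** the TCP stood at z = 0.152. That puts the tip at about 0.023, or roughly 1 cm above the dish floor. It is worked out from the pose at grasp and the shaft length. The side camera agreed to about 1 px (2 mm) before insertion. Once the tip was in the dish, the rim hid it, so its height could not be checked by camera.
- **Forces:** readings stayed within about 2 N throughout, and nothing suggested contact with a bushing or the dish.
- **Dish and surroundings:** the outline of the dish had not moved by more than 1 px just before the last 1.6 mm of lowering. In the final side view the other objects looked to be where they started.

**What fell short:**
- **Top camera:** the arm blocked it over the stand, so the alignment there rests on the earlier clear top pictures and the side view.
- **First transfer move:** it stopped 20 mm short because I left out some rows. I corrected it before lowering the shaft.

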